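Hang the rail hanger over the towel stand's bar

TASK

Take the two-sided steel rail hanger (the upside-down U with a wooden grip on top) and hang it over the horizontal bar of the towel stand, one leg on each side and somewhere near the middle of the bar. Lower it until it rests on the bar before you let go, so that it hangs still and straight, and do not knock over the glass, the jigger or the spice jar.

Things in the scene. Friction and masses are not known exactly. Their poses are not given: they have to be found in the camera images.
- hanger: Loose rail hanger, 121 mm tall, 0.28 to 0.56 kg: a 50 mm wide, 4 mm thick steel strap bent to an upside-down U (36 mm inside, 44 mm outside, half-round arch on top), an upturned ledge at each foot (96 mm over both), a wooden grip on top. Starts upright on its feet. Origin: centre of underside; z up; x from leg to leg; y along the strap's width, the way a bar passes. Same when turned half round
- hanger_grip (a point): centre of the hanger's wooden grip block, 105 mm above the hanger's underside; the block is 24 mm in the hanger's x, 56 mm in its y and 32 mm high, with nothing beside it. The steel arch below it tops out at 82 mm above the underside. Axes as the hanger's
- hanger_seat (a point): highest point of the inside of the hanger's arch, which rests on a bar: 78 mm above the hanger's underside, 27 mm below the grip's centre. Axes as the hanger's
- bar_mid (a point): middle of the towel stand's horizontal bar, on its centre line, 120 mm above the worktop. The bar is a 16 mm round steel tube along y, straight for 90 mm either side, then bent down into posts at 110 mm either side, on a dark wooden foot 90 (x) by 260 (y) by 16 mm. z up. The stand is fixed. Wall cabinets hang behind it, 550 mm up. The hanger is seated when hanger_seat is 8 mm above this point
- rocks_glass: bystander, not to be knocked over: short straight-sided drinking glass, 92 mm wide, 97 mm tall; origin at the centre of its underside, z up
- jigger: bystander, not to be knocked over: copper double-cone measuring jigger, 43 mm wide, 84 mm tall; origin at the centre of its underside, z up
- spice_jar: bystander, not to be knocked over: small clear spice jar with a lid, 47 mm wide, 98 mm tall; origin at the centre of its underside, z up
Things that resemble listed ones, but are neither listed nor needed, are in the scene too. What is shaped like the hanger but pink or turquoise is not meant.

How it is judged:
By the outcome, as a careful person would: the job done as asked, in the order asked, and still so for the second after the job is handed in, with the robot touching nothing.
It also fails if it takes over 42 s, if anything falls off the work surface, if the arm or the gripper's body presses on something with over 40 N, if the wrist force passes 120 N, or if a joint passes its speed limit or range.

ROBOT

A 7-joint arm with a two-finger parallel gripper is mounted at the origin on a cart in front of the work surface, level with it; the furniture and walls round the work are solid. World frame = base frame: x ahead of the robot, y to its left, z up, the work surface at z = 0. Lengths are in m, angles in rad, forces in N, time in s.
With the tool pointing down it reaches from about 0.425 to 0.875 m from the base axis. Payload 9.9 kg.
Tool frame: the origin (TCP) lies at the centre of the arm's flange, where the gripper is bolted on; the fingertips stand 173 mm ahead of it and the grasp point (between the pads) lies 155 mm ahead of it (bot.nose_length is the distance from the TCP to the fingertips, in m); z points along the fingers, x is the direction in which the jaws open and shut, and the axes are right-handed (so a half turn about z gives the same grasp; the last joint's range is limited). The gripper opens to 85 mm and grips with 20 to 120 N. Pads are 22 mm wide; open, the fingers measure 114 mm over their backs; the gripper's body (76 mm by 85 mm) begins 54 mm behind the grasp point. The pads swing forward as they close: fully open they stand 13 mm farther back than shut.
Start: joints at [1.026, 0.576, 0.025, 1.437, -0.015, 1.129, -0.057], TCP at [0.3, -0.605, 0.405] pointing down, gripper open.
Joint ranges: [-2.76, 2.76], [-0.34, 2.15], [-1.52, 1.57], [0.19, 2.46], [-1.09, 4.23], [0.17, 1.99], [-2.82, 2.82]. Speed limits (rad/s): [2.22, 2.22, 3.01, 3.01, 3.14, 3.14, 3.14].

INTERFACE

Orientations are given as [roll, pitch, yaw] about the fixed x, y, z axes, in that order (R = Rz(yaw) Ry(pitch) Rx(roll)).
In Python, from plant import read_state, imaging, order, bot gives the robot as it stands.
- The arm moves only by the tool servo_tool, never from a script. Its argument "commands" is text: rows parted by semicolons, each of 7 numbers parted by spaces: the closure, from 0 (fully open) to 1 (shut), then the shift along the tool's x, y, z in cm, then the turn, a rotation vector about the tool's x, y, z in rad. In form: claw x y z rx ry rz; .... A call has 1 to 12 rows; each row is the pose to reach, as a shift and turn from the pose commanded when the call began, along the tool's axes at that moment; what a row does not reach only later rows make up. A row lasts 1/8 s, in which the tool goes at most 62.5 mm and 10.7 degrees, less where a joint would pass 70% of its speed; a pose out of reach is approached as far as the arm can. A call with a gripper value outside its range is refused whole. The fingers move at their own pace and stop on an object; "force" is the grip in N (left out, the last holds). Time passes only in rows, so rows that repeat a pose let the fingers close. It gives the time, the measured TCP pose, the force and the opening at its end, in the units of the state.
- read_state(): the state, without advancing time (a new reading comes with each control period).
- imaging.get_image(name): name is "scene" or "top" or "wrist"; returns a dict with "color" (480x640x3 uint8, blue, green, red), "range_z" (480x640 float32, m along the optical axis (not along the pixel's ray), 0 where there is no reading), "camera_matrix" (3x3 intrinsics, pixels), "rvec" (rotation vector, rad) and "tvec" (3), from world to camera coordinates, as OpenCV has them; the wrist camera has in their place "tool_from_camera" (4x4, takes a point from camera to tool coordinates, whose origin is the TCP and whose axes are the tool frame's). Camera axes: x right, y down, z forward; pixel columns grow to the right and rows downward; lengths in m; the calibration is good to about 2 mm. A picture is of the moment at which its call begins: read the wrist's pose just before it.
- order.hand_in(): hands the job in, once; it reports no verdict.
The state is a dict: "time": time; "qpos": joint angles; "joint_vel": joint speeds; "tau": joint torques, N m; "ee_pos": TCP position; "tool_rot": TCP orientation; "force": force on the tool from outside, world axes, zero at the start; "wrist_torque": the same for the moment, N m; "gripper_width": opening from 0.0 (shut) to 1.0 (fully open).
Only numpy, scipy, OpenCV 4.12 (cv2) and the standard library are available. Lean on these libraries where they do the work, as an engineer would, in place of code of your own. Each camera call takes 0.05 s, during which the arm holds its last target. There are 200 camera calls.

## Working session

There is one attempt and no reset: what is moved stays moved. The work goes in short steps, Python scripts to look and compute and a tool call to move; the robot and the scene stay as the last step left them, time stands still between calls to the robot, and variables do not carry over. Pictures are saved under pics/ and viewed, about 8 in all and at most 12, crops included, and the job is handed in when it is done.

Besides the shell and the picture viewer there is one more tool, called after "Emit:" by a JSON object that holds its "fn" and its "kwargs". servo_tool: Moves the arm, as the interface text tells. Its arguments: {"type":"object","properties":{"commands":{"type":"string"},"force":{"type":"number"}},"required":["commands"]}

```bash
mkdir -p pics; cat > h.py <<'E'
import numpy as np, cv2
from scipy.spatial.transform import Rotation as R
from plant import read_state, imaging, order, bot
def cloud(im, st=None):
    K=im["camera_matrix"]; z=im["range_z"]; v,u=np.indices(z.shape)
    p=np.stack([(u-K[0,2])/K[0,0]*z,(v-K[1,2])/K[1,1]*z,z],-1)
    if "rvec" in im:
        r=cv2.Rodrigues(np.array(im["rvec"],float))[0]; w=(p-np.ravel(im["tvec"]))@r
    else:
        T=np.array(im["tool_from_camera"]); w=p@T[:3,:3].T+T[:3,3]
        w=w@R.from_euler("xyz",st["tool_rot"]).as_matrix().T+np.array(st["ee_pos"])
    w[z==0]=np.nan
    return w
E
python3 - <<'E'
from h import *
s=read_state();print(s)
for n in("scene","top"):
    im=imaging.get_image(n);cv2.imwrite(f"pics/{n}0.png",im["color"]);np.save(f"{n}0.npy",cloud(im))
    print(n, im["tvec"], im["camera_matrix"][0,0])
E
```

```text
{'time': 0.0, 'qpos': array([ 1.02619774,  0.5765336 ,  0.02481993,  1.43790553, -0.01501233,
        1.12900293, -0.05652647]), 'joint_vel': array([ 0.00093975,  0.00044333,  0.00046994, -0.00064223, -0.00132089,
        0.00162436, -0.00055873]), 'tau': array([ 1.29863445e-03, -7.65755224e+01,  2.25058481e+00, -2.85969007e+01,
        1.52060628e-02,  1.27100464e-02, -3.99646183e-06]), 'ee_pos': array([ 0.30010538, -0.60443228,  0.40384174]), 'tool_rot': array([ 3.14152977e+00,  1.66426832e-03, -1.10997515e+00]), 'force': array([-0.3031626 ,  0.86977714, -0.46943637]), 'wrist_torque': array([ 0.00649153, -0.00202893, -0.01511831]), 'gripper_width': 0.998490144544791}
scene [-0.09682054  0.30778871  1.11886549] 583.1007301506545
top [-0.01699512  0.54854846  1.75339671] 506.97987816516934
```

View pics/scene0.png

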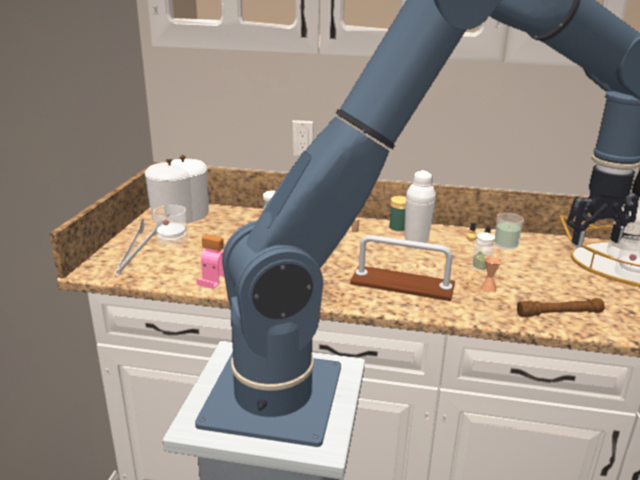

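View pics/top0.png

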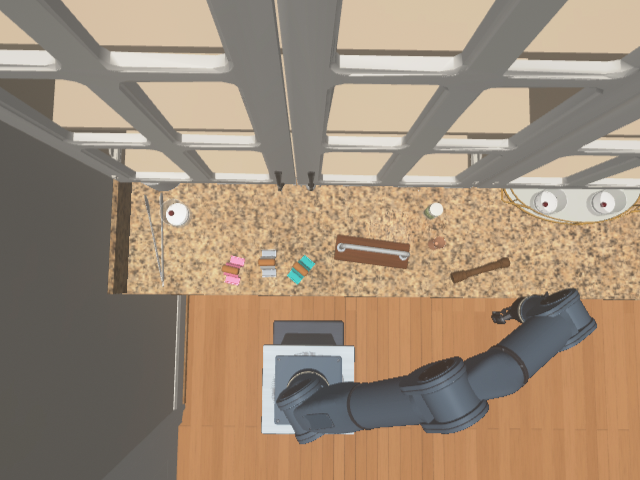

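Top view: pink hanger at (233,268), steel hanger with wooden grip at (268,262), turquoise at (300,268). Only (268,262) is bare steel, so it's the candidate. The stand's bar is at about (372,250), the jigger at (437,243) and the jar at (434,210). In the scene view the arm hides the steel hanger. I'll enlarge a crop and measure.

```bash
python3 - <<'E'
from h import *
c=cv2.imread("pics/top0.png");w=np.load("top0.npy")
cv2.imwrite("pics/crop.png",cv2.resize(c[200:300,210:450],None,fx=3.3,fy=3.3,interpolation=cv2.INTER_CUBIC))
def reg(n,u0,u1,v0,v1,zl,zh):
    p=w[v0:v1,u0:u1].reshape(-1,3);p=p[(p[:,2]>zl)&(p[:,2]<zh)]
    if len(p)<4: print(n,len(p));return
    q=p[:,:2].astype(np.float32);r=cv2.minAreaRect(q)
    print(n,len(p),p.mean(0).round(4),p[:,2].max().round(3),"rect",np.round(r[0],4),np.round(r[1],4),round(r[2],1))
reg("hang grip",252,285,245,282,.095,.14)
reg("hang all",252,285,245,282,.012,.14)
reg("pink",217,247,250,288,.012,.14)
reg("turq",285,318,250,288,.012,.14)
reg("bar",330,415,230,270,.105,.14)
reg("foot",330,415,230,275,.008,.03)
reg("jig",425,450,232,252,.05,.12)
reg("jar",422,446,200,222,.06,.13)
for n,(u0,u1,v0,v1) in dict(hang=(252,285,245,282)).items():
    p=w[v0:v1,u0:u1]; print((p[::3,::2,2]*1000).round().astype(int))
# tall things on counter near
m=(w[...,2]>.03)&(w[...,2]<.4)&(w[...,0]>.3)&(w[...,0]<1.0)
n,l,st,ce=cv2.connectedComponentsWithStats(m.astype(np.uint8))
for i in range(1,n):
    if st[i,4]>8: p=w[l==i];print(ce[i].round(),st[i,4],p.mean(0).round(3),p.max(0).round(3),p.min(0).round(3))
s=np.load("scene0.npy")
m=(s[...,2]>.02)&(s[...,2]<.3)&(s[...,0]>.42)&(s[...,0]<.95)
n,l,st,ce=cv2.connectedComponentsWithStats(m.astype(np.uint8))
print("scene")
for i in range(1,n):
    if st[i,4]>40: p=s[l==i];print(ce[i].round(),st[i,4],p.mean(0).round(3),p.max(0).round(3),p.min(0).round(3))
E
```

```text
hang grip 127 [0.4354 0.1425 0.1196] 0.135 rect [0.436  0.1434] [0.0236 0.0536] 0.7
hang all 270 [0.4363 0.1433 0.0833] 0.135 rect [0.4306 0.1533] [0.0731 0.109 ] 87.2
pink 260 [0.4095 0.261  0.0856] 0.131 rect [0.4093 0.2624] [0.0555 0.0956] 78.0
turq 249 [0.4153 0.0301 0.0854] 0.131 rect [0.4199 0.0282] [0.0827 0.1112] 28.3
bar 330 [ 0.4807 -0.2172  0.1258] 0.139 rect [ 0.4811 -0.2184] [0.2288 0.0165] 83.1
foot 1594 [ 0.4788 -0.2166  0.0163] 0.03 rect [ 0.478  -0.2212] [0.1558 0.2969] 0.6
jig 107 [ 0.5119 -0.4436  0.0728] 0.096 rect [ 0.5103 -0.4392] [0.0415 0.0394] 48.3
jar 190 [ 0.6198 -0.4226  0.0934] 0.111 rect [ 0.6223 -0.4254] [0.0445 0.0458] 46.1
[[ -7   4  -3   3   4   1   8   2  -9   0  -3  -1   2   1  -1   6  -6]
 [ -2   5   1  -5  -5   5   0  -6   1   2   7   3  -2  -3  -1  -4  -1]
 [  0  -1   5   0  -3  11   7   4   3   8   6   2   0  -4  -2  -1  -7]
 [ -3   7 -13  -1   0   4   9   5   4  -6   1  10  -4 -10   3   0  -4]
 [ -2   1   2   3  73  76  70  70  78  73  78  76   2   1   2  -2  -3]
 [ -4  -2  -6 125 117 131 118 127 122 122 115 120  -2   1   4  -5  -7]
 [ -9   5 
[... 1601 characters left out ...]
 0.3   -0.605  0.304]
scene
[177. 170.] 22176 [0.765 0.494 0.167] [0.936 0.668 0.3  ] [0.42  0.061 0.02 ]
[482. 184.] 20158 [ 0.876 -0.423  0.155] [ 0.936 -0.008  0.3  ] [ 0.482 -0.75   0.02 ]
[636. 183.] 177 [ 0.808 -0.832  0.218] [ 0.926 -0.815  0.263] [ 0.755 -0.871  0.149]
[624. 250.] 1383 [ 0.67  -0.797  0.071] [ 0.796 -0.682  0.183] [ 0.599 -0.846  0.02 ]
[356. 223.] 47 [ 0.779 -0.059  0.033] [ 0.793 -0.046  0.044] [ 0.77  -0.066  0.02 ]
[602. 226.] 297 [ 0.879 -0.794  0.05 ] [ 0.909 -0.73   0.108] [ 0.772 -0.83   0.02 ]
[407. 253.] 1019 [ 0.472 -0.223  0.095] [ 0.502 -0.095  0.131] [ 0.438 -0.34   0.02 ]
[590. 304.] 268 [ 0.431 -0.664  0.029] [ 0.455 -0.605  0.04 ] [ 0.42 -0.7   0.02]
```

View pics/crop.png

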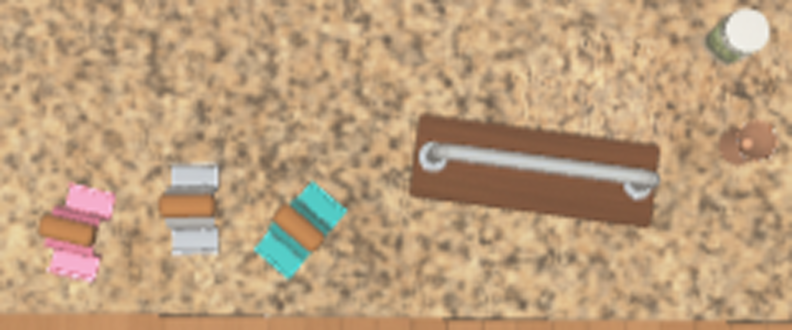

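Crop confirms it: plain grey steel with an orange-brown wooden grip at crop (188,205), strap width along world y. Pink and turquoise are on either side. Grip is at about (0.435, 0.143), yaw ≈ 0. The bar centre is about (0.480, -0.218), yaw ≈ -6.9°.

```bash
cat >> h.py <<'E'
def delta(pos,yaw,c=None):
    """tool-frame shift cm and rotvec from pose c=(pos,rpy) to a tool-down pose"""
    if c is None: s=read_state(); c=(s["ee_pos"],s["tool_rot"])
    A=R.from_euler("xyz",c[1]); B=R.from_euler("xyz",[np.pi,0,yaw])
    print(np.round(A.inv().apply(np.array(pos)-c[0])*100,2),(A.inv()*B).as_rotvec().round(3))
E
python3 - <<'E'
from h import *
c=([.3,-.605,.405],[np.pi,0,-1.11])
delta([.5,-.25,.405],-.5,c); delta([.5,.143,.405],0,c); delta([.45,.143,.405],0,c)
E
```

```text
[-22.9 -33.7  -0. ] [-0.    0.   -0.61]
[-58.11 -51.17  -0.  ] [ 0.    0.   -1.11]
[-60.33 -46.7   -0.  ] [ 0.    0.   -1.11]
```

Emit:
{"fn": "servo_tool", "kwargs": {"commands": "0 -22.9 -33.7 0 0 0 -0.61;0 -22.9 -33.7 0 0 0 -0.61;0 -22.9 -33.7 0 0 0 -0.61;0 -22.9 -33.7 0 0 0 -0.61;0 -22.9 -33.7 0 0 0 -0.61;0 -22.9 -33.7 0 0 0 -0.61;0 -58.1 -51.2 0 0 0 -1.11;0 -58.1 -51.2 0 0 0 -1.11;0 -58.1 -51.2 0 0 0 -1.11;0 -58.1 -51.2 0 0 0 -1.11;0 -60.3 -46.7 0 0 0 -1.11;0 -60.3 -46.7 0 0 0 -1.11", "force": 60}}

```text
time: 1.6
ee_pos: [0.4623, 0.0949, 0.4046]
tool_rot: [-3.142, 0.0, -0.0]
force: [1.2, 0.1, -0.6]
gripper_width: 1.005
```

Emit:
{"fn": "servo_tool", "kwargs": {"commands": "0 -2 -4.5 0 0 0 0;0 -2 -4.5 0 0 0 0;0 -2 -4.5 0 0 0 0"}}

```text
time: 1.98
ee_pos: [0.4432, 0.1375, 0.4046]
tool_rot: [3.141, 0.0, -0.0]
force: [-0.7, -0.5, -0.7]
gripper_width: 0.998
```

```bash
python3 - <<'E'
from h import *
s=read_state();im=imaging.get_image("wrist");w=cloud(im,s)
print(s["ee_pos"],s["tool_rot"],im["tool_from_camera"])
cv2.imwrite("pics/w1.png",im["color"]);np.save("w1.npy",w)
m=(w[...,2]>.1)&(w[...,2]<.135)
n,l,st,ce=cv2.connectedComponentsWithStats(m.astype(np.uint8))
for i in range(1,n):
    if st[i,4]>200: p=w[l==i];r=cv2.minAreaRect(p[:,:2].astype(np.float32));print(ce[i].round(),st[i,4],p.mean(0).round(4),np.median(p[:,2]),r)
E
```

```text
[0.44317554 0.13753267 0.40456776] [ 3.14095173e+00  1.85804236e-04 -2.50631090e-05] [[ 9.99999573e-01  4.79996297e-04  7.89393068e-04 -5.86760535e-04]
 [-6.80126663e-04  9.60758605e-01  2.77385005e-01 -7.13034903e-02]
 [-6.25272407e-04 -2.77385424e-01  9.60758521e-01  3.02299482e-02]
 [ 0.00000000e+00  0.00000000e+00  0.00000000e+00  1.00000000e+00]]
[275.  50.] 3440 [0.409  0.2636 0.1195] 0.12078694044041252 ((0.4076095521450043, 0.26447975635528564), (0.05622326582670212, 0.024461250752210617), 77.54219055175781)
[314. 221.] 2176 [0.4342 0.1475 0.1201] 0.1208582437029797 ((0.4340018630027771, 0.1452130526304245), (0.023967202752828598, 0.05521416664123535), 1.6347352266311646)
[292. 345.] 1991 [0.4143 0.0379 0.1176] 0.1203834673769979 ((0.41355204582214355, 0.03321760892868042), (0.05543333664536476, 0.024178650230169296), 50.91703796386719)
[626. 370.] 777 [0.7127 0.0077 0.1102] 0.1091395929650878 ((0.7146303653717041, 0.00649909395724535), (0.028333481401205063, 0.018854400143027306), 88.4377670288086)
```

View pics/w1.png

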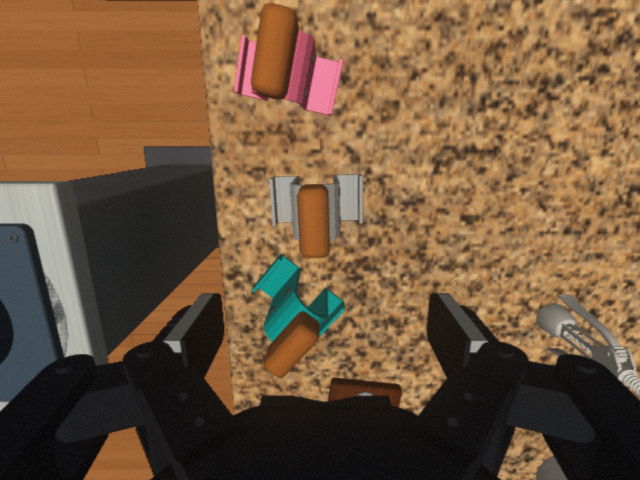

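Wrist view: steel hanger at (314,221), between pink (275,50) and turquoise (292,345). The grip's centre is (0.434, 0.145), yaw ≈ +1.5°, top at 0.121. I'll descend in two stages.

Emit:
{"fn": "servo_tool", "kwargs": {"commands": "0 -0.9 -0.7 0 0 0 -0.02;0 -0.9 -0.7 5 0 0 -0.02;0 -0.9 -0.7 8 0 0 -0.02;0 -0.9 -0.7 8 0 0 -0.02;0 -0.9 -0.7 8 0 0 -0.02"}}

```text
time: 2.65
ee_pos: [0.4344, 0.1451, 0.3257]
tool_rot: [-3.141, -0.001, 0.02]
force: [-0.3, 0.1, 0.6]
gripper_width: 0.996
```

```bash
python3 - <<'E'
from h import *
s=read_state();im=imaging.get_image("wrist");w=cloud(im,s)
print(s["ee_pos"],s["tool_rot"])
m=(w[...,2]>.112)&(w[...,2]<.13)&(abs(w[...,0]-.434)<.03)&(abs(w[...,1]-.145)<.05)
p=w[m];r=cv2.minAreaRect(p[:,:2].astype(np.float32));print(len(p),p.mean(0).round(4),r)
delta([r[0][0],.144,.263],.02)
cv2.imwrite("pics/w2.png",im["color"])
E
```

```text
[0.43436065 0.14514946 0.32566877] [-3.14111471e+00 -8.82938590e-04  1.97664557e-02]
3978 [0.4338 0.1479 0.1204] ((0.4338948428630829, 0.14571207761764526), (0.024034379050135612, 0.05439652130007744), 1.6189703941345215)
[-0.07  0.12  6.29] [-0.001 -0.002 -0.   ]
```

Emit:
{"fn": "servo_tool", "kwargs": {"commands": "0 0 0 3 0 0 -0.008;0 0 0 6.3 0 0 -0.008;0 0 0 6.3 0 0 -0.008;0 0 0 6.3 0 0 -0.008"}}

```text
time: 3.2
ee_pos: [0.4345, 0.1454, 0.2631]
tool_rot: [-3.141, -0.002, 0.028]
force: [-0.9, 0.4, 0.3]
gripper_width: 0.999
```

Emit:
{"fn": "servo_tool", "kwargs": {"commands": "1 0 0 0 0 0 0;1 0 0 0 0 0 0;1 0 0 0 0 0 0;1 0 0 0 0 0 0;1 0 0 0 0 0 0;1 0 0 0 0 0 0;1 0 0 0 0 0 0;1 0 0 0 0 0 0", "force": 60}}

```text
time: 4.2
ee_pos: [0.434, 0.1451, 0.2621]
tool_rot: [3.142, -0.0, 0.028]
force: [-0.8, -0.5, 6.9]
gripper_width: 0.269
```

Emit:
{"fn": "servo_tool", "kwargs": {"commands": "1 0 0 -1 0 0 0;1 0 0 -3 0 0 0;1 0 0 -7 0 0 0;1 0 0 -11 0 0 0;1 0 0 -15 0 0 0;1 0 0 -18 0 0 0;1 0 0 -18 0 0 0;1 0 0 -18 0 0 0"}}

```text
time: 5.2
ee_pos: [0.4336, 0.1448, 0.441]
tool_rot: [3.141, 0.001, 0.028]
force: [-0.2, -0.6, -3.7]
gripper_width: 0.272
```

```bash
python3 - <<'E'
from h import *
s=read_state();print(s["time"],s["ee_pos"],s["tool_rot"],s["force"],s["wrist_torque"],s["gripper_width"],s["qpos"])
im=imaging.get_image("wrist");w=cloud(im,s);cv2.imwrite("pics/w3.png",im["color"]);np.save("w3.npy",w)
delta([.48,-.218,.443],-.12)
delta([.50,-.05,.443],-.05)
E
```

```text
5.2 [0.43360967 0.14476414 0.44098655] [3.14107740e+00 1.20501778e-03 2.79501096e-02] [-0.19083072 -0.58341805 -3.72316612] [-0.01262419  0.01384678 -0.03936741] 0.2720112634120972 [-0.03726566  0.23887162 -0.4850196   1.91413687  0.12967356  1.02034451
 -0.55080212]
[ 3.62 36.39 -0.22] [0.001 0.002 0.148]
[ 6.09 19.66 -0.24] [0.001 0.002 0.078]
```

View pics/w3.png

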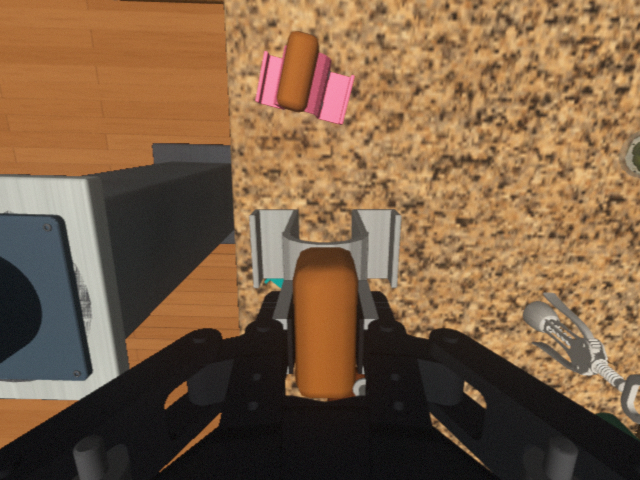

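Held straight: grip at (326,320), feet at (275,245) and (375,245), all clear of the table. I'll carry it to a hover a bit past the bar's middle, where the wrist camera can see the bar.

Emit:
{"fn": "servo_tool", "kwargs": {"commands": "1 4 8 -0.5 0 0 0.08;1 4 14 -0.5 0 0 0.148;1 4 19 -0.5 0 0 0.148;1 4 24 -0.5 0 0 0.148;1 4 29 -0.5 0 0 0.148;1 3.7 34 -0.5 0 0 0.148;1 3.5 39 -0.5 0 0 0.148;1 3.5 39 -0.5 0 0 0.148;1 3.5 39 -0.5 0 0 0.148;1 3.5 39 -0.5 0 0 0.148"}}

```text
time: 6.5
ee_pos: [0.4802, -0.2425, 0.4462]
tool_rot: [-3.141, 0.001, -0.118]
force: [-0.0, 0.0, -3.4]
gripper_width: 0.271
```

```bash
python3 - <<'E'
from h import *
s=read_state();print(s["time"],s["ee_pos"],s["tool_rot"],s["force"],s["gripper_width"])
im=imaging.get_image("wrist");w=cloud(im,s);cv2.imwrite("pics/w4.png",im["color"]);np.save("w4.npy",w)
# bar: high points, all cameras
def bar(w,t):
    m=(w[...,2]>.115)&(w[...,2]<.14)&(abs(w[...,0]-.48)<.05)&(w[...,1]>-.36)&(w[...,1]<-.08)
    p=w[m]
    if len(p)<30: print(t,len(p));return
    f=np.polyfit(p[:,1],p[:,0],1);print(t,len(p),"x=%.4f%+.4f*(y+.218)"%(np.polyval(f,-.218),f[0]),"y",p[:,1].min(),p[:,1].max(),"z",np.percentile(p[:,2],95))
bar(w,"wrist")
for n in("top","scene"): bar(np.load(n+"0.npy"),n+"0")
# hanger in tool frame
for tag in("w4",):
    q=(w-s["ee_pos"])@R.from_euler("xyz",s["tool_rot"]).as_matrix()
    v,u=np.indices(q.shape[:2])
    for lo,hi in((.13,.15),(.235,.262)):
        m=(q[...,2]>lo)&(q[...,2]<hi)&(abs(q[...,0])<.06)&(abs(q[...,1])<.05)
        p=q[m]
        if len(p)>20: r=cv2.minAreaRect(p[:,:2].astype(np.float32));print(lo,len(p),np.median(p,0).round(4),r,p.min(0).round(4),p.max(0).round(4))
E
```

```text
6.5 [ 0.48017611 -0.24253264  0.44616689] [-3.14078198e+00  9.92137588e-04 -1.17950823e-01] [-0.01782526  0.01512704 -3.41375646] 0.2706044589058669
wrist 3632 x=0.4796+0.1176*(y+.218) y -0.25978019728534685 -0.10557817642309364 z 0.12915449204441415
top0 318 x=0.4807+0.1215*(y+.218) y -0.329555441487766 -0.10753917204945482 z 0.1337666902490791
scene0 508 x=0.4727+0.1194*(y+.218) y -0.3301543133610835 -0.10681403186807004 z 0.12845019373636155
0.13 10609 [-0.0006 -0.0074  0.1411] ((-0.0027522407472133636, -0.0023448988795280457), (0.05346565321087837, 0.05209236219525337), 38.84324264526367) [-0.033  -0.0281  0.13  ] [0.0325 0.0272 0.15  ]
0.235 4998 [-0.0183 -0.0047  0.2572] ((-0.00045069679617881775, 0.00022993981838226318), (0.09638471156358719, 0.05024036765098572), 0.018703751266002655) [-0.0486 -0.0249  0.2351] [0.0477 0.0253 0.261 ]
```

View pics/w4.png

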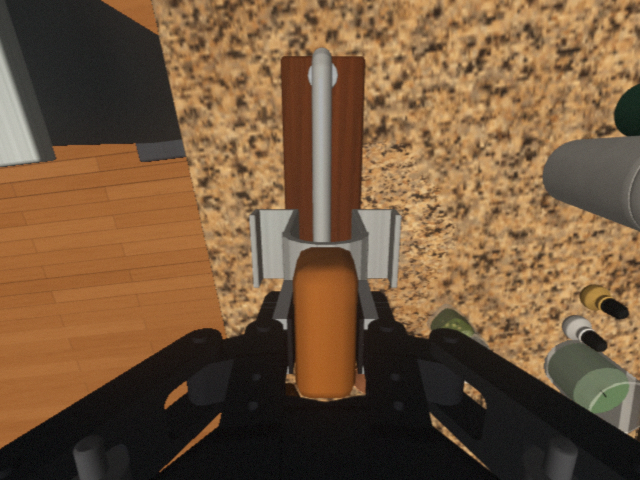

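Bar visible from (322,55), running down between the two legs at (322,200) and parallel to them. The bystanders are clear to the right. Hanger sits at (-0.5, 0.2) mm in the tool frame, aligned to 0.1°, with its underside about 262 mm ahead, so it should seat at TCP z ≈ 0.312.

```bash
python3 - <<'E'
from h import *
delta([.480,-.218,.3162],-.1176)
E
```

```text
[-0.3  -2.43 13.02] [-0.001  0.001 -0.   ]
```

Emit:
{"fn": "servo_tool", "kwargs": {"commands": "1 -0.3 -2.4 0 0 0 0;1 -0.3 -2.4 0 0 0 0;1 -0.3 -2.4 3 0 0 0;1 -0.3 -2.4 6 0 0 0;1 -0.3 -2.4 9 0 0 0;1 -0.3 -2.4 11 0 0 0;1 -0.3 -2.4 12 0 0 0;1 -0.3 -2.4 12 0 0 0;1 -0.3 -2.4 12 0 0 0"}}

```text
time: 7.68
ee_pos: [0.4802, -0.2197, 0.3275]
tool_rot: [3.141, -0.001, -0.12]
force: [-0.5, 0.2, -1.8]
gripper_width: 0.271
```

```bash
python3 - <<'E'
from h import *
s=read_state();print(s["ee_pos"],s["tool_rot"],s["force"],s["wrist_torque"])
im=imaging.get_image("scene");cv2.imwrite("pics/s5.png",cv2.resize(im["color"][200:320,320:520],None,fx=4,fy=4,interpolation=cv2.INTER_CUBIC))
im=imaging.get_image("wrist");w=cloud(im,s)
q=(w-s["ee_pos"])@R.from_euler("xyz",s["tool_rot"]).as_matrix()
m=(q[...,2]>.235)&(q[...,2]<.262)&(abs(q[...,0])<.06)&(abs(q[...,0])>.02)&(abs(q[...,1])<.05);p=q[m]
print("hanger",cv2.minAreaRect(p[:,:2].astype(np.float32)),len(p))
m=(w[...,2]>.115)&(w[...,2]<.135)&(abs(q[...,0])<.016)&(q[...,1]<-.03);p=q[m]
f=np.polyfit(p[:,1],p[:,0],1);print("bar in tool x at 0:",f[1],"slope",f[0],len(p),"z",np.percentile(p[:,2],[2,5,20]), p[:,1].min())
E
```

```text
[ 0.48019538 -0.21966661  0.3275098 ] [ 3.14122523e+00 -1.31430215e-03 -1.19887130e-01] [-0.5330704   0.24613429 -1.79313194] [-0.00590514 -0.06658613 -0.01133875]
hanger ((-0.000361468642950058, 0.00016222335398197174), (0.0500827394425869, 0.09630918502807617), 89.92324829101562) 4792
bar in tool x at 0: -0.0013280081353592146 slope 0.0006596438916537881 5697 z [0.19818568 0.19852967 0.19933192] -0.11516091768490656
```

View pics/s5.png

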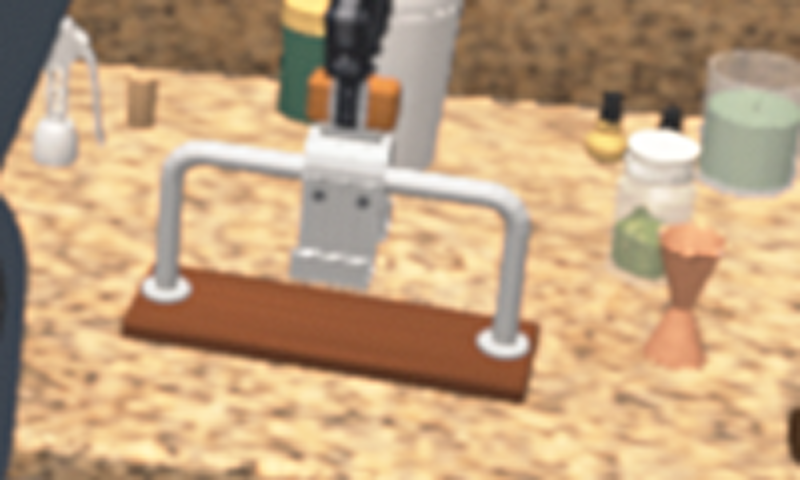

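The hanger straddles the bar (crop 345,160), central between the posts, one leg on each side and about 14 mm above seating. Lowering slowly.

Emit:
{"fn": "servo_tool", "kwargs": {"commands": "1 -0.1 0 0.4 0 0 0;1 -0.1 0 0.8 0 0 0;1 -0.1 0 1.1 0 0 0;1 -0.1 0 1.2 0 0 0;1 -0.1 0 1.2 0 0 0;1 -0.1 0 1.2 0 0 0"}}

```text
time: 8.52
ee_pos: [0.4789, -0.2195, 0.3148]
tool_rot: [3.142, -0.0, -0.12]
force: [0.4, -0.5, -3.6]
gripper_width: 0.275
```

Emit:
{"fn": "servo_tool", "kwargs": {"commands": "1 0 0 0.05 0 0 0;1 0 0 0.1 0 0 0;1 0 0 0.15 0 0 0;1 0 0 0.2 0 0 0;1 0 0 0.2 0 0 0"}}

```text
time: 9.15
ee_pos: [0.4788, -0.2195, 0.3126]
tool_rot: [-3.142, 0.0, -0.12]
force: [-0.5, -0.1, -2.8]
gripper_width: 0.274
```

Emit:
{"fn": "servo_tool", "kwargs": {"commands": "1 0 0 0.05 0 0 0;1 0 0 0.1 0 0 0;1 0 0 0.15 0 0 0;1 0 0 0.15 0 0 0"}}

```text
time: 9.65
ee_pos: [0.4788, -0.2194, 0.3121]
tool_rot: [3.141, -0.001, -0.12]
force: [-2.8, 2.3, 8.6]
gripper_width: 0.266
```

Contact at TCP z 0.312, as predicted. I'll ease off the excess push, then release gently.

Emit:
{"fn": "servo_tool", "kwargs": {"commands": "1 0 0 -0.05 0 0 0;1 0 0 -0.08 0 0 0;1 0 0 -0.08 0 0 0;1 0 0 -0.08 0 0 0", "force": 20}}

```text
time: 10.15
ee_pos: [0.4789, -0.2195, 0.3121]
tool_rot: [3.142, -0.0, -0.12]
force: [-2.4, 1.0, 5.2]
gripper_width: 0.273
```

Emit:
{"fn": "servo_tool", "kwargs": {"commands": "1 0 0 -0.05 0 0 0;0.7 0 0 -0.05 0 0 0;0.65 0 0 -0.05 0 0 0;0.6 0 0 -0.05 0 0 0;0.5 0 0 -0.05 0 0 0;0.4 0 0 -0.05 0 0 0;0.3 0 0 -0.05 0 0 0;0.3 0 0 -0.05 0 0 0"}}

```text
time: 11.15
ee_pos: [0.4788, -0.2195, 0.3125]
tool_rot: [3.142, 0.0, -0.12]
force: [-0.4, -0.2, 0.5]
gripper_width: 0.702
```

```bash
python3 - <<'E'
from h import *
s=read_state();print(s["ee_pos"],s["force"],s["gripper_width"])
im=imaging.get_image("wrist");w=cloud(im,s);cv2.imwrite("pics/w6.png",im["color"])
q=(w-s["ee_pos"])@R.from_euler("xyz",s["tool_rot"]).as_matrix()
for lo,hi in((.13,.15),(.235,.262)):
    m=(q[...,2]>lo)&(q[...,2]<hi)&(abs(q[...,0])<.06)&(abs(q[...,1])<.05);p=q[m]
    print(lo,len(p),cv2.minAreaRect(p[:,:2].astype(np.float32)))
for sg in(-1,1):
    m=(q[...,2]>.235)&(q[...,2]<.265)&(abs(q[...,0]*sg-.034)<.008)&(abs(q[...,1])<.05);print("ledge z",sg,np.median(q[m],0),m.sum())
E
```

```text
[ 0.47881962 -0.21950066  0.31250333] [-0.38625981 -0.15519889  0.54415766] 0.7017751769398797
0.13 11546 ((0.0013361386954784393, -0.0047622621059417725), (0.058356039226055145, 0.07123921066522598), 54.125003814697266)
0.235 4983 ((0.0005019232630729675, 0.00016073696315288544), (0.05021817982196808, 0.09633666276931763), 89.91732788085938)
ledge z -1 [-0.03530958 -0.00325178  0.25845763] 1327
ledge z 1 [ 0.03526944 -0.0032974   0.25756941] 1345
```

View pics/w6.png

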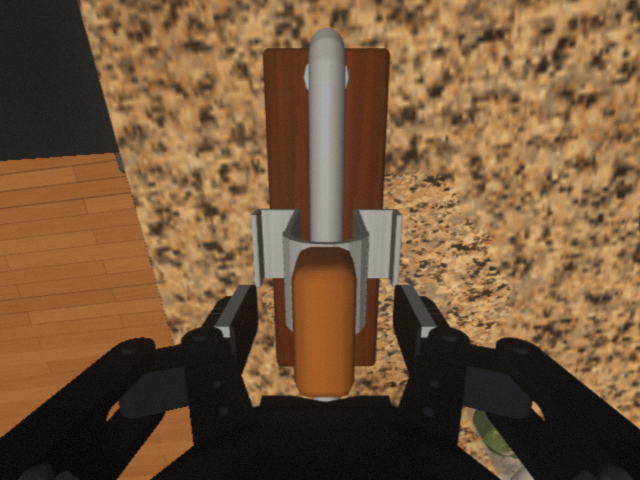

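Released: the hanger at (326,270) is centred on the bar, level and free of the pads. Retreating straight up.

Emit:
{"fn": "servo_tool", "kwargs": {"commands": "0.2 0 0 0 0 0 0;0.2 0 0 -2 0 0 0;0.2 0 0 -5 0 0 0;0.2 0 0 -9 0 0 0;0.2 0 0 -13 0 0 0;0.2 0 0 -17 0 0 0;0.2 0 0 -17 0 0 0;0.2 0 0 -17 0 0 0;0.2 0 0 -17 0 0 0;0.2 0 0 -17 0 0 0"}}

```text
time: 12.45
ee_pos: [0.4788, -0.2195, 0.4816]
tool_rot: [-3.141, 0.002, -0.12]
force: [-0.3, -0.0, 0.8]
gripper_width: 0.797
```

```bash
python3 - <<'E'
from h import *
s=read_state();print(s["time"],s["ee_pos"],s["force"],s["gripper_width"])
im=imaging.get_image("scene");cv2.imwrite("pics/s7.png",cv2.resize(im["color"][180:320,320:560],None,fx=3.3,fy=3.3,interpolation=cv2.INTER_CUBIC))
for k in range(2):
    s=read_state();im=imaging.get_image("wrist");w=cloud(im,s)
    m=(w[...,2]>.112+.04)&(w[...,2]<.185)&(abs(w[...,0]-.48)<.05)&(abs(w[...,1]+.22)<.05);p=w[m]
    print("grip",len(p),p.mean(0).round(4),p[:,2].max(),cv2.minAreaRect(p[:,:2].astype(np.float32)))
E
```

```text
12.45 [ 0.4787771  -0.21947342  0.4816009 ] [-0.2737858  -0.03017215  0.76229328] 0.79729113728759
grip 1784 [ 0.4786 -0.2172  0.17  ] 0.17373329260985226 ((0.47836965322494507, -0.21919943392276764), (0.05523986369371414, 0.02356400527060032), 83.11609649658203)
grip 1788 [ 0.4786 -0.2172  0.1701] 0.1738466727388761 ((0.4781720042228699, -0.21939867734909058), (0.055465906858444214, 0.023817645385861397), 83.55604553222656)
```

View pics/s7.png

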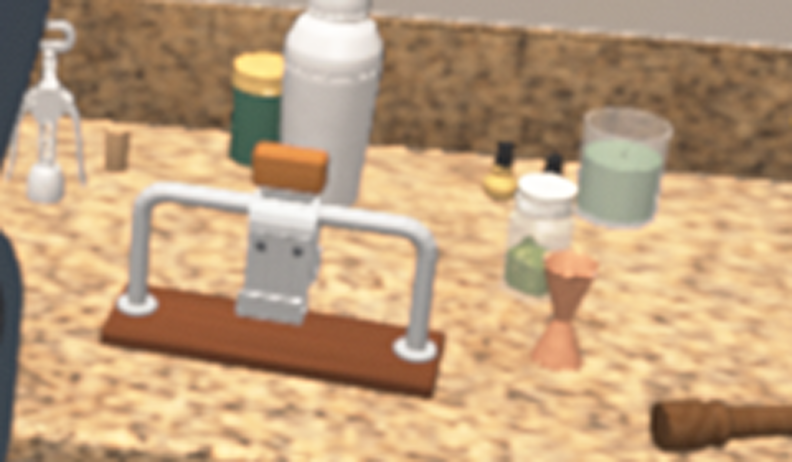

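The hanger hangs seated and straight mid-bar at (285,225). Its grip top reads 0.170, and 0.171 was expected. The jar (540,230), jigger (565,310) and the glass-like vessel (625,165) all stand.

```bash
python3 -c "
from plant import order; print(order.hand_in())"
```

```text
the job is handed in; nothing more can be done
None
```

I hung the steel hanger over the middle of the towel stand's bar, one leg on each side, and handed the job in at about 12.6 s. I lowered it until the force reading showed it resting on the bar, eased off, and only then opened the gripper and backed 17 cm straight up.

**Last checks:**
- **Seating:** the top of the grip measured 0.170 m, against 0.171 m expected for a seated hanger.
- **Position:** the hanger's centre was within about 2 mm of the middle of the bar.
- **Alignment:** it was turned 83.1–83.6°, against about 83.1° for the bar. The two ledges were level to within 1 mm.
- **Stillness:** two pictures taken 0.05 s apart agreed to within 0.2 mm.
- **Bystanders:** the jigger and spice jar were standing in the last picture. I didn't measure the rocks glass or settle which of the glass vessels it is. The right-hand one was standing in the last picture, and the left-hand one (first scene picture only) was well off the arm's path.

**Disagreement:** the scene camera placed the bar about 7 mm nearer the robot than the top and wrist cameras did. I used the wrist camera, and the contact height matched its prediction.

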